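# Sweep the loose pins and staples into the scrap tray

## Robot

A 7-joint arm with a two-finger parallel gripper is mounted at the origin on the work surface; the furniture and walls round the work are solid. World frame = base frame: x ahead of the robot, y to its left, z up, the work surface at z = 0. Lengths are in m, angles in rad, forces in N, time in s.
With the tool pointing down it reaches from about 0.375 to 0.925 m from the base axis. Payload 3.1 kg.
Tool frame: the origin (TCP) lies on the front face of the gripper's body, between the roots of the fingers; the fingertips stand 73 mm ahead of it and the grasp point (between the pads) lies 54 mm ahead of it; x points along the fingers, z is the direction in which the jaws open and shut, and the axes are right-handed (so a half turn about x gives the same grasp; the last joint's range is limited). The gripper opens to 85 mm and grips with 20 to 120 N. Pads are 22 mm wide; open, the fingers measure 114 mm over their backs; the gripper's body (76 mm by 85 mm) begins 54 mm behind the grasp point. The pads swing forward as they close: fully open they stand 13 mm farther back than shut.
Start: joints at [1.018, 0.383, 0.044, 1.598, -0.018, 1.161, -0.05], TCP at [0.286, -0.584, 0.304] pointing down, gripper open.
Joint ranges: [-2.61, 2.61], [-0.41, 2.15], [-1.48, 1.57], [0, 2.5], [-1.57, 4.71], [0.05, 1.97], [-2.85, 2.85]. Speed limits (rad/s): [2.79, 2.79, 3.14, 3.14, 3.14, 3.14, 3.14].

## Interface

Orientations are given as a unit quaternion [w, x, y, z].
In Python, from station import robot gives the robot as it stands. The module is installed in compiled form; this text tells all that it offers. Calls block until the motion is done:
- robot.goto(position, orientation): joint-space move of the TCP to a pose.
- robot.move_l(position, frame=None, velocity=0.15): straight line of the TCP; frame=None keeps the orientation; velocity is the mean speed in m/s.
- robot.movej(angles): joint-space move.
- robot.command_gripper(opening, f_grip=None): finger opening in m; f_grip is the grip in N (None keeps the last); returns when the fingers have stopped.
- robot.pause(seconds).
- robot.solve_ik(position, orientation): joint angles nearest the present ones, or None.
- robot.snapshot(name): name is "scene" or "top" or "wrist"; returns a dict with "img" (480x640x3 uint8, red, green, blue), "z_map" (480x640 float32, m along the optical axis (not along the pixel's ray), 0 where there is no reading), "mtx" (3x3 intrinsics, pixels), "dist_coeffs" ([k1, k2, p1, p2, k3] as OpenCV has them; the pictures are not rectified), "world_to_cam" (4x4, takes a point from world to camera coordinates). Camera axes: x right, y down, z forward; pixel columns grow to the right and rows downward; lengths in m; the calibration is good to about 2 mm. A picture is of the moment at which its call begins.
A pose or a line that the arm cannot do raises robot.Unreachable and nothing moves.
- robot.job_done(): hands the job in, once; it reports no verdict.
Trained networks look in the newest picture that a camera, given by its name, has taken for a name from the list of things; names that differ only in an ending like _2 or _b are one class to them, and where a whole thing is asked for, a point or a joint stands for the part that bears it (a point fixed in the world has none). Each returns a list of dicts, best first, with "conf" (0 to 1); they miss things now and then, are a little off and sometimes report something else, mostly with a low value. They report only what shows in the picture. A call takes as long as a camera call.
- robot.boxes_of(name, camera): "bbox" ([centre column, centre row, width, height] in pixels, round what is visible of it).
- robot.outline_of(name, camera): "region" (480x640 bool, what is visible of it) and "bbox" ([centre column, centre row, width, height] in pixels, round what is visible of it).
Readings, each from a call of its own:
- robot.read_clock(): time.
- robot.read_joint_positions(): joint angles.
- robot.read_qd(): joint speeds.
- robot.read_effort(): joint torques, N m.
- robot.read_position(): TCP position.
- robot.read_tool_rot(): TCP orientation.
- robot.read_contact_force(): force on the tool from outside, world axes, zero at the start.
- robot.read_torque(): the same for the moment, N m.
- robot.read_width(): finger opening in m.
Only numpy, scipy, OpenCV 4.12 (cv2) and the standard library are available. Lean on these libraries where they do the work, as an engineer would, in place of code of your own. Each camera call takes 0.05 s, during which the arm holds its last target.

## Task

Clear the bench: with the fingertips, sweep the two small steel pins and the broken stick of staples along the bench top into the blue three-sided scrap tray, until each lies wholly inside its mouth. Do not pick anything up, and leave the mounted specimens and all the other things where they stand.

Things in the scene. Friction and masses are not known exactly. Their poses are not given: they have to be found in the camera images.
- tray: fixed blue three-sided scrap tray, open towards the robot; the bench is its floor (no step or lip). Inside (mm) 130 wide, 58 deep; walls 6 thick, 22 high. Origin: middle of the mouth line at bench height; its x points into the tray (rear wall at 58), its y runs along the mouth (side walls at 65 to 71, outer feet to 84, 5 high), z up
- pin_a: small turned steel pin, 8x30x8, lying on the bench, with flats so that it slides and does not roll, about 22 g. Origin: centre of its underside; its long axis is y, z up. Sizes in mm. To be swept into the tray
- pin_a_end1 (a point): the +y end of pin_a, 15 from its middle, 4 above its underside
- pin_a_end2 (a point): the -y end of pin_a, 15 from its middle, 4 above its underside
- pin_b: small turned steel pin, 8x30x8, lying on the bench, with flats so that it slides and does not roll, about 22 g. Origin: centre of its underside; its long axis is y, z up. Sizes in mm. To be swept into the tray
- pin_b_end1 (a point): the +y end of pin_b, 15 from its middle, 4 above its underside
- pin_b_end2 (a point): the -y end of pin_b, 15 from its middle, 4 above its underside
- staples: broken stick of staples, an upside-down channel 12x26x7, lying on its legs, about 12 g. Origin: centre of its underside; its long axis is y, z up. Sizes in mm. To be swept into the tray
- staples_end1 (a point): the +y end of staples, 13 from its middle, 4 above its underside
- staples_end2 (a point): the -y end of staples, 13 from its middle, 4 above its underside
- black_specimen: black mounted specimen, round disc 30 across, 18 high, standing in the row of loose parts; leave alone. Sizes in mm; origin: centre of its underside, z up
- green_specimen: dark green mounted specimen, round disc 30 across, 19 high, at the left, beside the tray's mouth, near the tall fixed window guard (about 0.43 m left of the robot's midline); leave alone. Sizes in mm; origin: centre of its underside, z up
- red_specimen: dark red mounted specimen, round disc 30 across, 16 high, at the right of the row, where the fixed press and microscope begin (up to about 330 high; the microscope's base is 20 to 80 right of the tray); leave alone. Sizes in mm; origin: centre of its underside, z up
- loupe: black eye loupe, 38 across, 34 high, farther right; leave alone. Sizes in mm; origin: centre of its underside, z up
- tweezers: steel tweezers lying flat, 14x126x10, between press and microscope; leave alone. Sizes in mm; origin: centre of its underside, z up

How it is judged:
By the outcome, as a careful person would: the job done as asked, in the order asked, and still so for the second after the job is handed in, with the robot touching nothing.
It also fails if it takes over 67 s, if anything falls off the work surface, if the arm or the gripper's body presses on something with over 40 N, if the wrist force passes 120 N, or if a joint passes its speed limit or range.

## Working session

There is one attempt and no reset: what is moved stays moved. The work goes in short steps, each a Python script; the robot and the scene stay as the last script left them, time stands still between calls to the robot, and variables do not carry over. Pictures are saved under pics/ and viewed, and the job is handed in when it is done.

```bash
mkdir -p pics; cat > h.py <<'E'
import numpy as np, cv2
from station import robot
def snap(n,f):
    s=robot.snapshot(n); cv2.imwrite('pics/'+f+'.png',cv2.cvtColor(s['img'],cv2.COLOR_RGB2BGR)); return s
def towz(s,uv,z):
    uv=np.array(uv,float).reshape(-1,1,2)
    n=cv2.undistortPoints(uv,s['mtx'],s['dist_coeffs']).reshape(-1,2)
    T=np.linalg.inv(s['world_to_cam']); d=np.c_[n,np.ones(len(n))]@T[:3,:3].T; o=T[:3,3]
    return o+d*((z-o[2])/d[:,2])[:,None]
E
python3 - <<'E'
from h import *
print(robot.read_clock(),robot.read_position(),robot.read_tool_rot(),robot.read_width())
for c in ('scene','top','wrist'):
    s=snap(c,c+'0'); T=np.linalg.inv(s['world_to_cam']); print(c,T[:3,3].round(3),T[:3,2].round(2))
    if c=='wrist':continue
    for n in ['tray','pin_a','staples','black_specimen','green_specimen','red_specimen','loupe','tweezers']:
        for b in robot.boxes_of(n,c)[:3]:
            print(n,np.round(b['bbox']),round(b['conf'],2),towz(s,b['bbox'][:2],0.005).round(3)[0])
E
```

```text
0.0 [ 0.28522012 -0.58323665  0.30245531] [ 0.5990437   0.37483123  0.60069302 -0.3739199 ] 0.08568426421990662
scene [-0.009  0.331  0.931] [ 0.47 -0.23 -0.85]
tray [244. 239.  78.  51.] 0.97 [0.584 0.209 0.005]
pin_a [286. 286.   8.  12.] 0.43 [0.446 0.172 0.005]
staples [311. 269.  15.   6.] 0.55 [0.459 0.112 0.005]
black_specimen [232. 313.  15.  16.] 0.53 [0.437 0.292 0.005]
black_specimen [288. 286.   4.  10.] 0.53 [0.444 0.169 0.005]
green_specimen [175. 309.  13.  20.] 0.53 [0.491 0.388 0.005]
red_specimen [335. 250.  13.  13.] 0.55 [0.48  0.048 0.005]
tweezers [262. 297.  11.  14.] 0.23 [0.443 0.225 0.005]
top [0.289 0.088 1.055] [ 0.22  0.01 -0.98]
tray [260. 213.  94.  36.] 0.65 [0.581 0.203 0.005]
staples [260. 212.  94.  35.] 0.64 [0.582 0.203 0.005]
black_specimen [202. 288.  18.  14.] 0.58 [0.437 0.292 0.005]
black_specimen [240. 290.  16.   9.] 0.51 [0.438 0.226 0.005]
green_specimen [151. 252.  18.  18.] 0.52 [0.495 0.391 0.005]
red_specimen [344. 277.  18.  21.] 0.75 [0.474 0.044 0.005]
loupe [392. 286.  22.  28.] 0.93 [ 0.466 -0.041  0.005]
tweezers [435. 273.  30.   6.] 0.54 [ 0.493 -0.116  0.005]
tweezers [274. 288.  18.  14.] 0.26 [0.445 0.165 0.005]
wrist [ 0.36  -0.548  0.373] [-0.29 -0.14 -0.95]
```

```bash
python3 - <<'E'
import cv2
a=cv2.imread('pics/top0.png')[180:320,120:460];cv2.imwrite('pics/top0c.png',cv2.resize(a,None,fx=2.3,fy=2.3,interpolation=2))
a=cv2.imread('pics/scene0.png')[190:350,140:380];cv2.imwrite('pics/scene0c.png',cv2.resize(a,None,fx=3.2,fy=3.2,interpolation=2))
E
```

```text
(no output)
```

View pics/top0c.png

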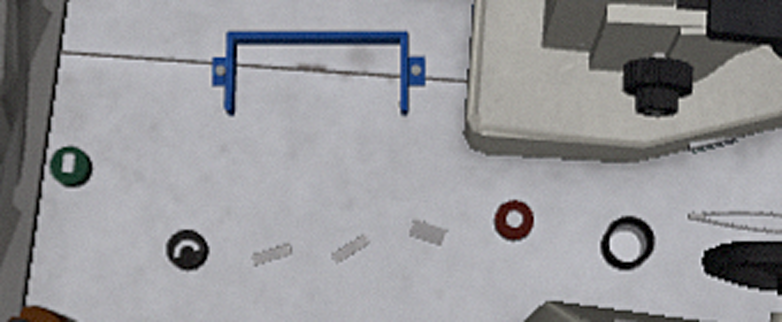

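View pics/scene0c.png

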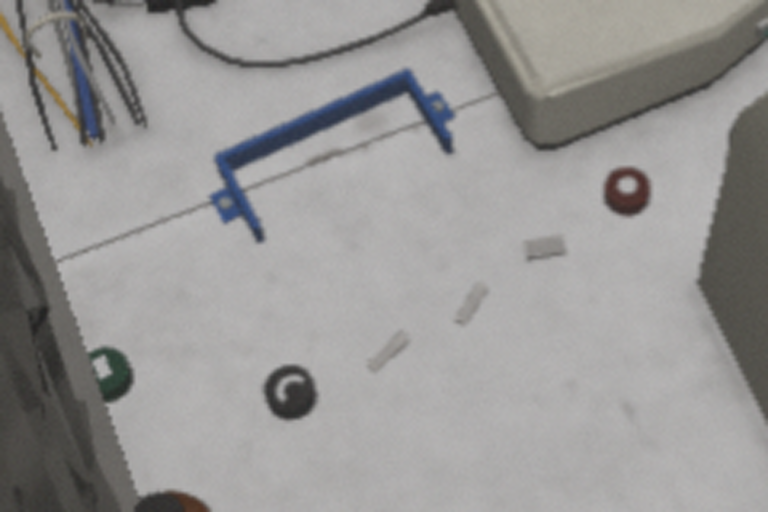

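View pics/top0.png

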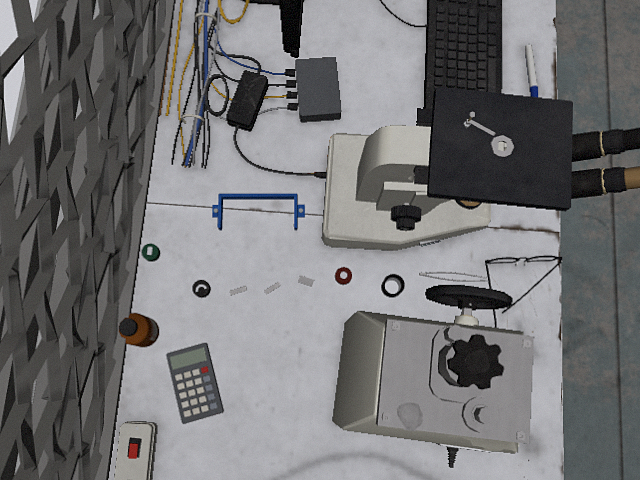

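View pics/scene0.png

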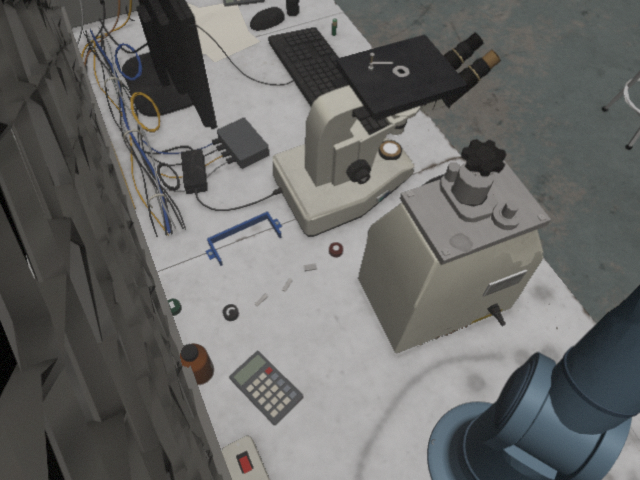

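Top view: the pins lie at about (238,290) and (272,288) and the staples at (306,281). The black specimen is at (202,288), the red at (344,276), and the tray mouth is at row ~230, columns 219–300. The pin boxes overlap the black-specimen reports, so I'll segment the parts from the pixels and check the furniture heights.

```bash
python3 - <<'E'
from h import *
s=snap('top','top1'); img=s['img']
def cloud(s):
    v,u=np.mgrid[0:480,0:640]; z=s['z_map'].astype(float)
    n=cv2.undistortPoints(np.stack([u,v],-1).reshape(-1,1,2).astype(float),s['mtx'],s['dist_coeffs']).reshape(480,640,2)
    P=np.dstack([n*z[...,None],z]); T=np.linalg.inv(s['world_to_cam']); return P@T[:3,:3].T+T[:3,3]
P=cloud(s); np.save('P.npy',P)
ok=s['z_map']>0
print('max height grid rows x 0.15..0.75, cols y 0.5..-0.3')
for x in np.arange(.1,.8,.05):
    print(f'{x:.2f}',[int(1000*P[...,2][ok&(abs(P[...,0]-x-.025)<.025)&(abs(P[...,1]-y)<.025)].max(initial=0)) for y in np.arange(.5,-.31,-.05)])
hsv=cv2.cvtColor(img,cv2.COLOR_RGB2HSV)
m=((hsv[...,0]>100)&(hsv[...,0]<125)&(hsv[...,1]>150))
m[:, :205]=0;m[:,312:]=0;m[:190]=0;m[240:]=0
v,u=np.nonzero(m); print('tray',u.min(),u.max(),v.min(),v.max())
# mouth corners
for a,b in ((216,232),(288,306)):
    k=(u>=a)&(u<b); vm=v[k].max(); uu=u[k&(v>=vm-1)]; print(vm,uu.min(),uu.max(),towz(s,[[uu.min(),vm+.5],[uu.max(),vm+.5]],0.011).round(4).tolist())
g=cv2.cvtColor(img,cv2.COLOR_RGB2GRAY).astype(float); bg=cv2.medianBlur(g.astype(np.uint8),31).astype(float)
for nm,(a,b,c,d) in dict(p1=(222,256,278,300),p2=(258,288,276,300),st=(292,322,268,294)).items():
    r=(bg-g)[c:d,a:b]; mk=r>12; n,l,stt,_=cv2.connectedComponentsWithStats(mk.astype(np.uint8)); i=1+stt[1:,4].argmax()
    v,u=np.nonzero(l==i); W=towz(s,np.c_[u+a,v+c],0.007)[:,:2]; (cx,cy),(w,h),an=cv2.minAreaRect((W*1000).astype(np.float32))
    ev,V=np.linalg.eigh(np.cov(W.T)); ax=V[:,1]; print(nm,len(u),round(cx),round(cy),'mean',W.mean(0).round(4),round(w),round(h),'long axis',ax.round(2))
E
```

```text
max height grid rows x 0.15..0.75, cols y 0.5..-0.3
0.10 [0, 261, 271, 46, 9, 7, 8, 7, 7, 6, 6, 7, 6, 5, 0, 0, 0]
0.15 [0, 258, 414, 47, 8, 7, 8, 7, 10, 8, 6, 8, 8, 76, 8, 6, 7]
0.20 [284, 286, 400, 40, 18, 20, 9, 7, 7, 241, 298, 299, 309, 310, 297, 6, 7]
0.25 [286, 286, 444, 15, 19, 18, 8, 7, 7, 245, 300, 392, 394, 332, 298, 0, 8]
0.30 [298, 257, 445, 106, 16, 16, 7, 8, 6, 233, 300, 395, 397, 299, 299, 0, 7]
0.35 [297, 286, 481, 107, 7, 7, 7, 9, 7, 227, 299, 337, 395, 299, 299, 3, 7]
0.40 [286, 286, 497, 7, 23, 10, 10, 11, 7, 8, 7, 36, 195, 197, 188, 28, 8]
0.45 [298, 286, 526, 9, 12, 7, 7, 11, 11, 19, 36, 37, 11, 136, 37, 34, 36]
0.50 [298, 281, 553, 8, 19, 23, 8, 7, 80, 80, 79, 293, 292, 293, 293, 292, 42]
0.55 [285, 287, 554, 7, 25, 24, 8, 26, 81, 226, 265, 292, 293, 294, 293, 293, 282]
0.60 [286, 286, 532, 8, 24, 25, 26, 23, 80, 229, 266, 293, 328, 309, 294, 293, 282]
0.65 [298, 284, 480, 28, 18, 15, 11, 17, 80, 228, 263, 293, 324, 293, 293, 293, 283]
0.70 [297, 286, 439, 39, 34, 37, 8, 7, 78, 79, 76, 291, 290, 287, 0, 0, 0]
0.75 [286, 288, 348, 36, 40, 38, 36, 41, 43, 40, 7, 7, 27, 0, 0, 0, 0]
tray 213 304 194 229
229 219 221 [[0.5433, 0.2728, 0.011], [0.5435, 0.2693, 0.011]]
228 295 296 [[0.555, 0.1373, 0.011], [0.5552, 0.1355, 0.011]]
p1 98 438 229 mean [0.4374 0.2289] 11 31 long axis [-0.39  0.92]
p2 89 446 170 mean [0.4456 0.1699] 10 31 long axis [-0.58  0.81]
st 121 463 111 mean [0.4628 0.1118] 27 14 long axis [0.26 0.97]
```

```bash
python3 - <<'E'
from h import *
P=np.load('P.npy')
m=(P[...,2]>.05)&(P[...,2]<.095)&(P[...,0]>.45)&(P[...,0]<.72)&(P[...,1]<.2)&(P[...,1]>-.05)
for x in np.arange(.47,.72,.02):
    k=m&(abs(P[...,0]-x)<.01); print(round(x,2), P[...,1][k].max(initial=-1).round(3))
for y in np.arange(.1,-.05,-.02):
    k=m&(abs(P[...,1]-y)<.01); print('y',round(y,2), P[...,0][k].min(initial=9).round(3))
for c in ('top','scene'):
    s=robot.snapshot(c); hsv=cv2.cvtColor(s['img'],cv2.COLOR_RGB2HSV)
    r=robot.outline_of('tray',c)[0]['region']
    m=(hsv[...,0]>98)&(hsv[...,0]<128)&(hsv[...,1]>110)&cv2.dilate(r.astype(np.uint8),np.ones((5,5))).astype(bool)
    v,u=np.nonzero(m); W=towz(s,np.c_[u,v],.022)[:,:2]
    # depth
    rect=cv2.minAreaRect((W*1000).astype(np.float32)); print(c,rect,cv2.boxPoints(rect).round().tolist())
    k=(abs(W[:,1]-.2)<.05); p=np.polyfit(W[k,1],W[k,0],1); print('rear slope dx/dy',p)
    for lo,hi in ((.25,.3),(.12,.16)):
        k=(W[:,1]>lo)&(W[:,1]<hi); q=W[k]; i=q[:,0]<q[:,0].min()+.03; print('arm near', q[i].mean(0).round(4), 'min x',q[:,0].min().round(4))
        # slope
        p=np.polyfit(q[i,0],q[i,1],1);print('arm slope dy/dx',p.round(3))
E
```

```text
0.47 -1.0
0.49 -1.0
0.51 -1.0
0.53 0.089
0.55 0.089
0.57 0.089
0.59 0.089
0.61 0.089
0.63 0.089
0.65 0.089
0.67 0.089
0.69 0.089
0.71 0.088
y 0.1 9.0
y 0.08 0.527
y 0.06 0.526
y 0.04 0.526
y 0.02 0.526
y -0.0 0.526
y -0.02 0.527
y -0.04 0.527
top ((578.8181762695312, 205.2242431640625), (64.82659149169922, 164.35768127441406), 4.1778483390808105) [[541.0, 285.0], [552.0, 121.0], [617.0, 126.0], [605.0, 290.0]]
rear slope dx/dy [-0.07227568  0.62238632]
arm near [0.5594 0.2738] min x 0.5416
arm slope dy/dx [0.316 0.097]
arm near [0.571  0.1348] min x 0.5513
arm slope dy/dx [-0.219  0.26 ]
scene ((582.080810546875, 211.66033935546875), (58.442317962646484, 160.82049560546875), 4.54180383682251) [[547.0, 290.0], [559.0, 129.0], [618.0, 134.0], [605.0, 294.0]]
rear slope dx/dy [-0.08022761  0.62607965]
arm near [0.5647 0.28  ] min x 0.5477
arm slope dy/dx [0.126 0.209]
arm near [0.5744 0.1387] min x 0.5585
arm slope dy/dx [0.04  0.116]
```

```bash
cat >> h.py <<'E'
from scipy.spatial.transform import Rotation as R
def quat(th,flip=False):
    th=np.radians(th)+(np.pi if flip else 0); c,s=np.cos(th),np.sin(th)
    M=np.array([[0,c,s],[0,s,-c],[-1,0,0]]); q=R.from_matrix(M).as_quat(); return [q[3],q[0],q[1],q[2]]
M0=np.array([.550,.206]); tx=np.array([.997,.075]); ty=np.array([-.075,.997])
def tray(d,l): return M0+d*tx+l*ty
E
python3 - <<'E'
from h import *
robot.command_gripper(0.006)
p=robot.read_position(); q=robot.read_tool_rot()
robot.move_l([p[0],p[1],.56],velocity=.25)
print(robot.read_joint_positions())
for f in (0,1):
  for P in ([.6,-.1,.56],[.42,.21,.56]):
    print(f,P,np.round(robot.solve_ik(P,quat(10,f)) if robot.solve_ik(P,quat(10,f)) is not None else [],2))
print(robot.read_clock(),robot.read_width())
E
```

```text
[ 1.00828528  0.29653019  0.06081137  1.19899848 -0.01780215  1.6497056
 -0.05081622]
0 [0.6, -0.1, 0.56] [ 0.38  0.23 -0.35  1.29  0.08  1.64 -1.36]
0 [0.42, 0.21, 0.56] [ 0.73 -0.09 -1.17  1.57 -0.08  1.61 -1.83]
1 [0.6, -0.1, 0.56] [ 0.52  0.25 -0.54  1.28  0.13  1.64  1.75]
1 [0.42, 0.21, 0.56] [ 0.48 -0.07 -0.95  1.57 -0.06  1.61  1.27]
3.1 0.005848050935151402
```

```bash
python3 - <<'E'
from h import *
j=list(robot.read_joint_positions()); j[0]=-.42; j[2]=0.0
robot.movej(j); print(robot.read_clock(),robot.read_position(),R.from_quat(np.roll(robot.read_tool_rot(),-1)).as_matrix().round(2).tolist())
for f in (0,1):
  for P in ([.40,.21,.25],[.4,.21,.076],[.55,.23,.076]):
    a=robot.solve_ik(P,quat(15,f)); print(f,P,None if a is None else np.round(a,2))
E
```

```text
6.1667 [0.60709545 0.22901413 0.55762919] [[-0.01, -0.36, 0.93], [0.01, 0.93, 0.36], [-1.0, 0.02, -0.0]]
0 [0.4, 0.21, 0.25] [-0.59  0.07  0.02  2.11 -0.    0.96 -1.88]
0 [0.4, 0.21, 0.076] [-0.61  0.38  0.04  2.21 -0.03  0.56 -1.86]
0 [0.55, 0.23, 0.076] [-0.57  0.58  0.13  1.87 -0.11  0.7  -1.69]
1 [0.4, 0.21, 0.25] [-0.39  0.08 -0.19  2.1   0.02  0.96  1.24]
1 [0.4, 0.21, 0.076] [-0.43  0.39 -0.16  2.2   0.12  0.57  1.16]
1 [0.55, 0.23, 0.076] [-0.34  0.58 -0.16  1.86  0.13  0.71  1.26]
```

```bash
cat >> h.py <<'E'
def pre(c,th,back=.036):
    d=np.array([np.cos(np.radians(th)),np.sin(np.radians(th))]); return np.array(c)-back*d
def F(): return np.round(robot.read_contact_force(),1)
E
python3 - <<'E'
from h import *
p=pre([.4374,.2289],6); q=quat(6,1)
robot.goto([*p,.25],q)
robot.move_l([*p,.085],velocity=.15)
f0=F(); print('f0',f0,robot.read_clock())
z=.085
while z>.0705:
    z-=.002; robot.move_l([*p,z],velocity=.03); f=F(); print(round(z,4),robot.read_position()[2].round(4),f)
    if f[2]-f0[2]>3: break
print(robot.read_clock(),robot.read_position())
s=snap('wrist','w1'); snap('scene','s1')
E
```

```text
f0 [-0.1  0.6  0.6] 8.8
0.083 0.0835 [ 1.  -0.9 -0.5]
0.081 0.0809 [-0.1 -0.3 -0.4]
0.079 0.0788 [-0.5 -0.1  0.1]
0.077 0.0768 [ 0.4  0.2 -0.1]
0.075 0.0748 [-0.3  1.  -0.5]
0.073 0.073 [ 1.6 -0.  -0.1]
0.071 0.0729 [-4.8 -3.3 16.9]
10.55 [0.40174339 0.22530169 0.07286806]
```

View pics/w1.png

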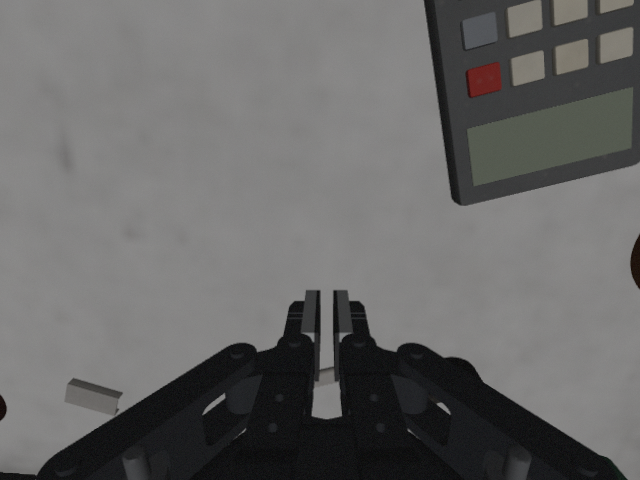

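View pics/s1.png

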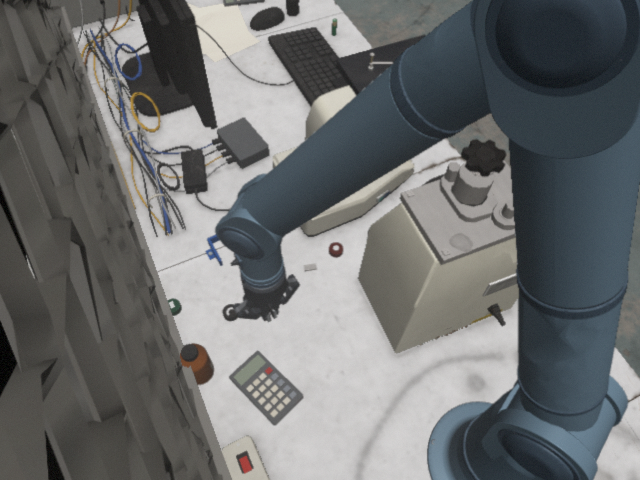

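```bash
python3 - <<'E'
from h import *
p=robot.read_position()
robot.move_l([p[0],p[1],.0755],velocity=.05)
t=pre(tray(.034,.040),4.3,.015); print(t)
robot.move_l([*t,.0755],quat(4.3,1),velocity=.06)
print(F(),robot.read_position(),robot.read_clock())
b=pre(t,4.3,.03); robot.move_l([*b,.0755],velocity=.15)
robot.move_l([*b,.20],velocity=.2)
# go aside to see
p=pre([.4456,.1699],15,.04); robot.goto([*p,.20],quat(15,1))
snap('wrist','w2'); s=snap('scene','s2');s=snap('top','t2');print(robot.read_clock())
a=cv2.imread('pics/t2.png')[180:320,120:460];cv2.imwrite('pics/t2c.png',cv2.resize(a,None,fx=2.3,fy=2.3,interpolation=2))
a=cv2.imread('pics/s2.png')[190:350,140:380];cv2.imwrite('pics/s2c.png',cv2.resize(a,None,fx=3.2,fy=3.2,interpolation=2))
E
```

```text
[0.56594022 0.24730532]
[ 0.7 -0.2 -0.6] [0.56580868 0.24732741 0.07551418] 13.8083
15.75
```

View pics/t2c.png

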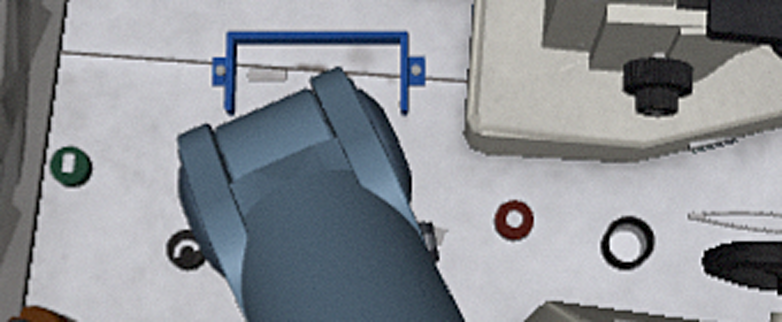

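View pics/s2c.png

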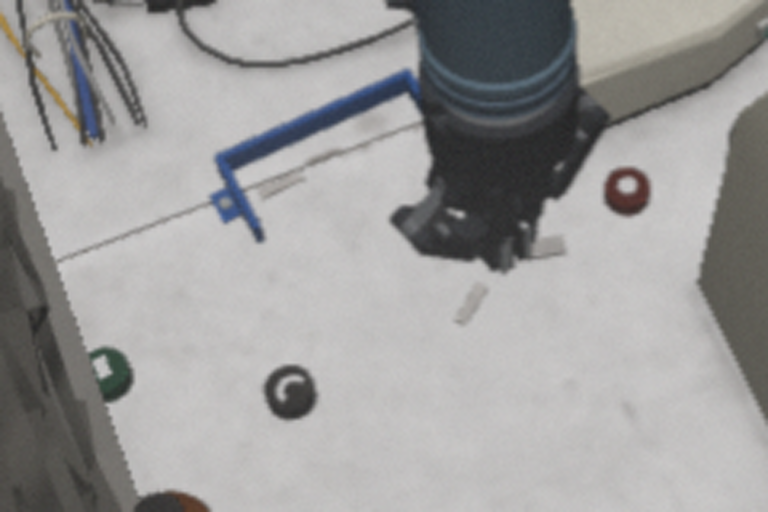

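The first pin lies inside the tray at about (267,74) in the top crop, roughly parallel to the rear wall. Pin b, the staples and the specimens have not moved. Next is pin b.

```bash
python3 - <<'E'
from h import *
p=pre([.4456,.1699],15,.038)
robot.goto([*p,.12],quat(20,1))
robot.move_l([*p,.0755],velocity=.12)
t=pre(tray(.034,.001),4.3,.015)
robot.move_l([*t,.0755],quat(4.3,1),velocity=.06)
print(F(),robot.read_position(),robot.read_clock())
b=pre(t,4.3,.03); robot.move_l([*b,.0755],velocity=.15)
robot.move_l([*b,.20],velocity=.2)
robot.goto([.42,.13,.30],quat(45,1)); print(robot.read_joint_positions().round(2))
s=snap('scene','s3');s=snap('top','t3');print(robot.read_clock())
a=cv2.imread('pics/t3.png')[180:320,120:460];cv2.imwrite('pics/t3c.png',cv2.resize(a,None,fx=2.3,fy=2.3,interpolation=2))
a=cv2.imread('pics/s3.png')[190:350,140:380];cv2.imwrite('pics/s3c.png',cv2.resize(a,None,fx=3.2,fy=3.2,interpolation=2))
E
```

```text
[-0.1 -0.  -0. ] [0.56875432 0.20837814 0.07553356] 19.6167
[-0.15 -0.   -0.24  2.07 -0.    1.07  1.96]
21.625
```

View pics/t3c.png

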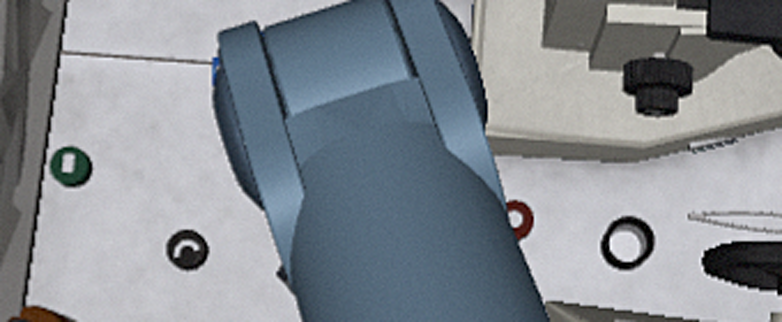

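View pics/s3c.png

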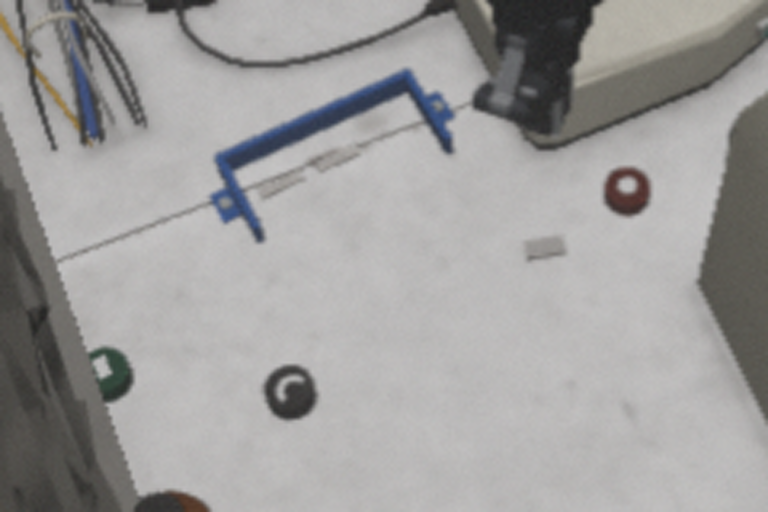

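Both pins are inside the tray, at about (282,184) and (335,157) in the scene crop. The staples are untouched at (545,248). Before moving beside them I'll check the press edge and the red specimen.

```bash
python3 - <<'E'
from h import *
P=np.load('P.npy')
for y in np.arange(.1,-.03,-.02):
    k=(P[...,2]>.06)&(abs(P[...,1]-y)<.01)&(P[...,0]<.43)&(P[...,0]>.2); print(round(y,2),P[...,0][k].max(initial=0).round(3))
for lo,hi in ((.03,.1),(.1,.2),(.2,.35)):
    k=(P[...,2]>lo)&(P[...,2]<hi)&(P[...,0]>.2)&(P[...,0]<.42)&(P[...,1]<.2)&(P[...,1]>-.2); print(lo,P[...,1][k].max(initial=-1).round(3),P[...,0][k].max(initial=-1).round(3))
k=(P[...,2]>.010)&(P[...,2]<.03)&(abs(P[...,0]-.474)<.03)&(abs(P[...,1]-.044)<.03)
print('red',P[k][:,:2].min(0),P[k][:,:2].max(0))
s=robot.snapshot('scene')
b=robot.outline_of('staples','scene')
for o in b[:2]:
    v,u=np.nonzero(o['region']); 
    if len(u)>10:
        W=towz(s,np.c_[u,v],.005)[:,:2]; ev,V=np.linalg.eigh(np.cov(W.T)); print(o['conf'],W.mean(0),V[:,1])
for y_ in [60]:
    p=pre([.4628,.1118],60,.032); print(p,robot.solve_ik([*p,.0755],quat(60,0)).round(2))
print(robot.solve_ik([*p,.0755],quat(60,1)).round(2))
E
```

```text
0.1 0.0
0.08 0.289
0.06 0.0
0.04 0.392
0.02 0.393
-0.0 0.392
-0.02 0.391
0.03 0.05 0.392
0.1 0.047 0.42
0.2 0.044 0.393
red [0.46086203 0.03224779] [0.49077776 0.06082   ]
[0.4468     0.08408719] [-0.29  0.38  0.01  2.2  -0.01  0.56 -0.79]
[-0.13  0.39 -0.16  2.19  0.11  0.57  2.24]
```

```bash
python3 - <<'E'
from h import *
c=np.array([.462,.112]); u=np.array([.5,.866])
p=pre(c,60,.033); q=quat(60,0)
robot.goto([*p,.25],q)
robot.move_l([*p,.0755],velocity=.12); print(F())
t=c+.060*u-.024*u
robot.move_l([*t,.0755],velocity=.05); print(F(),robot.read_clock())
b=t-.015*u
robot.move_l([*b,.0755],velocity=.1); robot.move_l([*b,.2],velocity=.2)
robot.goto([.40,.16,.25],quat(10,0))
snap('wrist','w4'); snap('scene','s4');print(robot.read_clock())
a=cv2.imread('pics/s4.png')[190:350,140:380];cv2.imwrite('pics/s4c.png',cv2.resize(a,None,fx=3.2,fy=3.2,interpolation=2))
E
```

```text
[ 0.1 -1.   0.7]
[-0.1 -0.1  0.3] 27.225
29.3167
```

View pics/s4c.png

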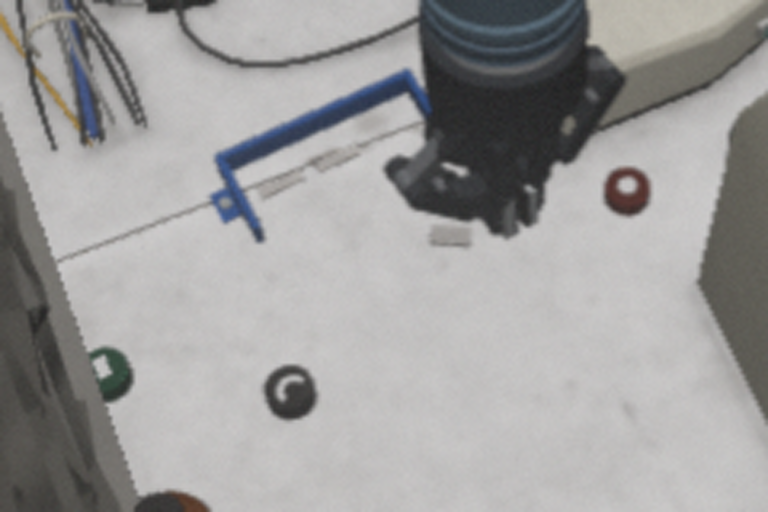

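View pics/w4.png

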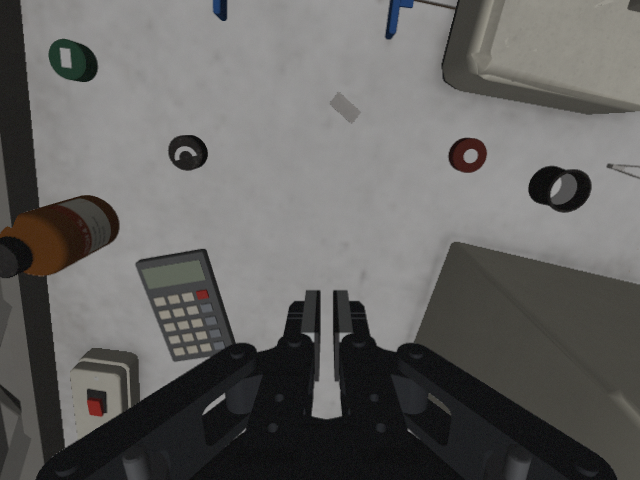

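```bash
python3 - <<'E'
from h import *
s=robot.snapshot('scene'); print(towz(s,[[280.6,263.4]],.006))
w=robot.snapshot('wrist'); print(towz(w,[[345,107],[331,97],[359,117]],.007))
E
```

```text
[[0.49680605 0.16297546 0.006     ]]
[[0.49874056 0.1596324  0.007     ]
 [0.50452015 0.17297301 0.007     ]
 [0.49286519 0.14605577 0.007     ]]
```

```bash
python3 - <<'E'
from h import *
p=pre([.497,.1615],6.7,.042); q=quat(4.3,0)
robot.goto([*p,.13],q)
robot.move_l([*p,.0755],velocity=.12); print(F())
t=pre(tray(.034,-.037),4.3,.017)
robot.move_l([*t,.0755],velocity=.05); print(F(),robot.read_position(),robot.read_clock())
b=pre(t,4.3,.03)
robot.move_l([*b,.0755],velocity=.1); robot.move_l([*b,.2],velocity=.2)
robot.goto([.42,.16,.35],quat(4.3,0))
snap('wrist','w5'); snap('scene','s5');print(robot.read_clock())
a=cv2.imread('pics/s5.png')[190:350,140:380];cv2.imwrite('pics/s5c.png',cv2.resize(a,None,fx=3.2,fy=3.2,interpolation=2))
E
```

```text
[-0.1 -0.1  0.4]
[ 1.   0.9 -0.1] [0.56958678 0.17040577 0.07552154] 33.0667
35.1833
```

View pics/s5c.png

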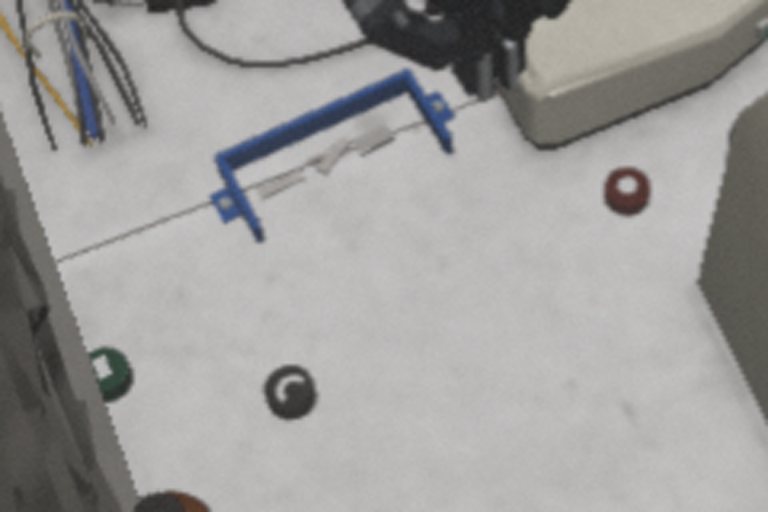

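View pics/w5.png

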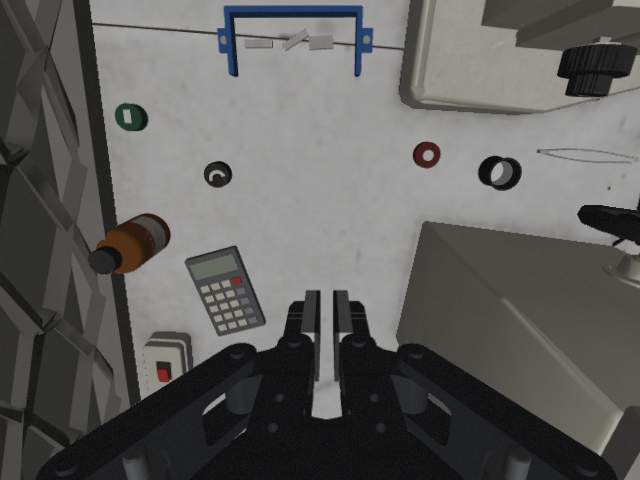

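```bash
python3 - <<'E'
from h import *
w=robot.snapshot('wrist'); print(towz(w,[[233,75],[358,75],[258,48],[285,51],[321,49]],.004).round(3))
W=towz(w,[[258,48],[285,51],[321,49]],.004)[:,:2]; m=towz(w,[[233,75],[358,75]],.004)[:,:2]
print('inside mouth by',((W-m.mean(0))@tx).round(3))
robot.job_done(); print(robot.read_clock())
E
```

```text
[[0.547 0.272 0.004]
 [0.557 0.133 0.004]
 [0.576 0.244 0.004]
 [0.575 0.215 0.004]
 [0.58  0.176 0.004]]
inside mouth by [0.027 0.024 0.026]
the job is handed in; nothing more can be done
the job is handed in; nothing more can be done
```

I swept both pins and the staples along the bench into the tray with the nearly closed fingertips, and nothing was picked up. The pins each took one push. The staples took two: first leftward, clear of the microscope base, then forward.

- **In the tray:** the last wrist picture shows all three inside, with their nearest edges about 24–27 mm past the mouth line. On its way in, the staples nudged the second pin a little askew, but the pin is still well inside.
- **Other things:** the black, green and red specimens sit at the same pixels in the scene picture as at the start. For the loupe and tweezers I only saw them in the last wrist picture, with no before-and-after comparison. The arm did not work near them.
- **Robot:** at hand-in the arm was raised and touching nothing, at about 35 s on the clock. The only clear force was about 17 N when I touched the fingertips to the bench to find its height. I checked the wrist force between moves rather than continuously.
- **Detection:** the networks often missed or confused the small parts, for example reporting pins as black specimens. I took the final positions from the pixels instead.

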